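# Load the bolt rack in order and press its label holder home

### The job

Stand the two loose flange bolts head down in the rack's pockets, letting go of each: first fill the pocket whose tag has one stud, then the pocket whose tag has two. Then take the label holder out of its wooden block, slide its tongue down behind the rack's front lip with the card facing out over the lip, and push it fully home against the spring. Finish while still holding it pressed home, so that I can fit its locking screw, and leave the other things on the bench where they are.

Things in the scene. Friction and masses are not known exactly. Their poses are not given: they have to be found in the camera images.
- rack: fixed wooden bolt rack 160 mm wide (y), 113 deep (x from -55 to +58), 45 high, flat top. Origin: centre of its underside; its -x side, the front, faces the robot (yaw up to 0.3). Two round pockets in the top at x = +8, y = +40 and -40 mm, 25 mm in diameter, 12 deep. At the front edge a 5 mm steel lip, level with the top, with a slot behind it for the tongue
- slot (a point): centre of the slot's mouth, level with the rack's top (46 mm in front of the rack's origin, 45 mm up); the slot is 8 mm wide along the rack's x and 56 mm long along its y. A sprung steel seat fills it from 20 mm below the mouth
- seat (a joint): sprung seat at the bottom of the slot: 0 when free, grows downward in m as the tongue presses it. It takes about 5 N to start it and 11 N at 0.008, where the holder's shoulders meet the rack's top; it springs back and lifts the holder when let go
- tag_1: small flat metal tag with ONE black stud on the rack's top, 34 mm behind the pocket it marks. Origin: the centre of that pocket's mouth, level with the rack's top; axes as the rack's. Either pocket may have this tag
- tag_2: the same with TWO studs: marks the other pocket; origin at the centre of that pocket's mouth
- block: fixed wooden block 50 mm (x) by 90 mm (y) by 32 mm high with a slot along its y in which the label holder waits upright. Origin: centre of its underside
- card (a point): centre of the paper card on the head's front face (8 mm in front of the middle of the holder, 48 mm above the tongue's lower edge)
- shoulder (a point): middle of the head's underside (28 mm above the tongue's lower edge): home when level with the mouth of the rack's slot
- bolt_a: black flange bolt standing on its head on the bench, 35 mm tall: head and flange 20 mm across and 8 mm high at the bottom, round shank 12.4 mm across above. 40 g. Origin: centre of the head's underside; z up along the shank. The two bolts are alike and either may go in either pocket
- bolt_b: the other, like bolt_a
- tape_roll: black tape roll lying flat, 68 mm across, 19 mm high; bystander. Origin: centre of its underside
- oil_filter: black oil filter standing, 68 mm across, 90 mm high; bystander. Origin: centre of its underside
- bearing: ball bearing lying flat, 68 mm across, 20 mm high; bystander. Origin: centre of its underside
- label_holder: loose label holder, 68 mm tall, about 80 g. Below: steel tongue 4 mm thick (x), 50 wide (y), 28 long, lower edge rounded. Above: grey head 16 mm thick (x), 60 wide (y), 40 tall, paper card on its -x face, at first roughly towards the robot. Origin: middle of the tongue's lower edge, z up; at first 4 mm above the bench, tongue in the block's slot, shoulders resting on the block

How it is judged:
By the outcome, as a careful person would: the job done as asked, in the order asked, and still so for the second after the job is handed in, while the arm keeps its last pose, push and grip.
It also fails if it takes over 64 s, if anything falls off the work surface, if the arm or the gripper's body presses on something with over 40 N, if the wrist force passes 120 N, or if a joint passes its speed limit or range.

### The arm

A 6-joint arm with a two-finger parallel gripper is mounted at the origin on a cart in front of the work surface, level with it; the furniture and walls round the work are solid. World frame = base frame: x ahead of the robot, y to its left, z up, the work surface at z = 0. Lengths are in m, angles in rad, forces in N, time in s.
With the tool pointing down it reaches from about 0.425 to 0.95 m from the base axis. Payload 3.5 kg.
Tool frame: the origin (TCP) lies on the centre line of the jaws, within the pads' length; the fingertips stand 11 mm ahead of it and the grasp point (between the pads) lies 8 mm behind it (robot.tcp_to_tips is the distance from the TCP to the fingertips, in m); z points along the fingers, y is the line along which they close (so a half turn about z gives the same grasp; the last joint's range is limited). The gripper opens to 85 mm and grips with 20 to 120 N. Pads are 22 mm wide; open, the fingers measure 114 mm over their backs; the gripper's body (76 mm by 85 mm) begins 54 mm behind the grasp point. The pads swing forward as they close: fully open they stand 13 mm farther back than shut.
Start: joints at [-1.443, 0.286, 1.577, -0, 1.279, -0.15], TCP at [0.185, -0.649, 0.242] pointing down, gripper open.
Joint ranges: [-2.77, 2.77], [-0.9, 2.22], [0.21, 2.48], [-1.53, 4.67], [0.24, 2.81], [-2.84, 2.84]. Speed limits (rad/s): [2.79, 2.79, 3.14, 3.14, 3.14, 3.14].

### API

Orientations are given as a rotation vector (axis times angle).
In Python, from plant import status, capture, camera_model, job, models, robot gives the robot as it stands. The module is installed in compiled form; this text tells all that it offers.
- The arm moves only by the tool jog_arm, never from a script. Its arguments are lists of equal length, an entry for each row: "offset": the shift along the tool's x, y, z in cm, a list of three; "angular": the turn, a rotation vector about the tool's x, y, z in degrees, a list of three; "hand": the opening, from 0 (shut) to 1 (fully open). A call has 1 to 20 rows; each row is the pose to reach, as a shift and turn from the pose commanded when the call began, along the tool's axes at that moment; what a row does not reach only later rows make up. A row lasts 1/12 s, in which the tool goes at most 41.7 mm and 7.16 degrees, less where a joint would pass 70% of its speed; a pose out of reach is approached as far as the arm can. A call with a gripper value outside its range is refused whole. The fingers move at their own pace and stop on an object; "force" is the grip in N (left out, the last holds). Time passes only in rows, so rows that repeat a pose let the fingers close. It gives the time, the measured TCP pose, the force, the opening and the grip force at its end, in the units of the state.
- status.state(): the state, without advancing time (a new reading comes with each control period).
- capture(name): name is "side" or "top"; returns (picture, depth): 420x560x3 uint8, red, green, blue; 420x560 float32, m along the optical axis (not along the pixel's ray), 0 where there is no reading.
- camera_model(name): a dict with "camera_matrix" (3x3 intrinsics, pixels), "R" (3x3) and "t" (3): a world point X has camera coordinates R X + t. Camera axes: x right, y down, z forward; pixel columns grow to the right and rows downward; lengths in m; the calibration is good to about 2 mm. A picture is of the moment at which its call begins. camera_model takes no time and is no camera call.
- job.hand_in(): hands the job in; it is judged then, once.
Trained networks look in the newest picture that a camera, given by its name, has taken for a name from the list of things; names that differ only in an ending like _2 or _b are one class to them, and where a whole thing is asked for, a point or a joint stands for the part that bears it (a point fixed in the world has none). Each returns a list of dicts, best first, with "p" (0 to 1); they miss things now and then, are a little off and sometimes report something else, mostly with a low value. They report only what shows in the picture. A call takes as long as a camera call.
- models.search_frame(thing, camera): "centre" ([x, y, z] in m, in the coordinates of the camera as it stood for that picture, good to about 4 mm: the middle of the surface that is visible of it).
- models.trace(thing, camera): "pixels" (420x560 bool, what is visible of it).
The state is a dict: "time": time; "q": joint angles; "joint_velocities": joint speeds; "tau": joint torques, N m; "ee_pos": TCP position; "tool_rot": TCP orientation; "ft_force": force on the tool from outside, world axes, zero at the start; "ft_torque": the same for the moment, N m; "gripper_width": finger opening in m; "grip_force": force on a finger pad.
Only numpy, scipy, OpenCV 4.12 (cv2) and the standard library are available. Lean on these libraries where they do the work, as an engineer would, in place of code of your own. Each camera call takes 0.05 s, during which the arm holds its last target. There are 200 camera calls.

## Working session

There is one attempt and no reset: what is moved stays moved. The work goes in short steps, Python scripts to look and compute and a tool call to move; the robot and the scene stay as the last step left them, time stands still between calls to the robot, and variables do not carry over. Pictures are saved under pics/ and viewed, at most 10 in all, crops included, and the job is handed in when it is done.

Besides the shell and the picture viewer there is one more tool, called after "Emit:" by a JSON object that holds its "fn" and its "kwargs". jog_arm: Moves the arm, as the interface text tells. Its arguments: {"type":"object","properties":{"offset":{"type":"array"},"angular":{"type":"array"},"hand":{"type":"array"},"force":{"type":"number"}},"required":["offset","angular","hand"]}

```bash
mkdir -p pics; cat > h.py <<'E'
import numpy as np, cv2
from scipy.spatial.transform import Rotation as Ro
from plant import status, capture, camera_model, job, models, robot
def w(name, c):
    m=camera_model(name); return np.array(m["R"]).T@(np.asarray(c)-np.array(m["t"]).ravel())
def cloud(name, depth, mask):
    m=camera_model(name); K=np.array(m["camera_matrix"])
    v,u=np.nonzero(mask&(depth>0)); z=depth[v,u]
    P=np.stack([(u-K[0,2])/K[0,0]*z,(v-K[1,2])/K[1,1]*z,z],1)
    return (P-np.array(m["t"]).ravel())@np.array(m["R"])
def px(name,X):
    m=camera_model(name); c=np.array(m["R"])@np.asarray(X)+np.array(m["t"]).ravel(); p=np.array(m["camera_matrix"])@c; return p[:2]/p[2]
def tool(target):
    "world target -> offset in tool axes cm"
    s=status.state(); R=Ro.from_rotvec(s["tool_rot"]); return R.inv().apply(np.asarray(target)-s["ee_pos"])*100
E
python3 - <<'E'
from h import *
np.set_printoptions(precision=4,suppress=True)
s=status.state(); print(s["time"],s["ee_pos"],s["tool_rot"],Ro.from_rotvec(s["tool_rot"]).as_matrix(),s["gripper_width"],robot.tcp_to_tips)
ims=[]
for n in("side","top"):
    p,d=capture(n); ims.append(p); cv2.imwrite(f"pics/{n}0.png",p[:,:,::-1])
    np.save(n+"d.npy",d)
    print(n,"cam",-np.array(camera_model(n)["R"]).T@np.array(camera_model(n)["t"]).ravel())
    for t in("rack","tag_1","block","bolt_a","label_holder","tape_roll","oil_filter","bearing"):
        for r in models.search_frame(t,n)[:3]:
            X=w(n,r["centre"]); print(n,t,round(r["p"],2),X,px(n,X).astype(int))
E
```

```text
0.0 [ 0.1851 -0.6485  0.241 ] [-3.109  -0.4348 -0.    ] [[ 0.9616  0.2743 -0.0003]
 [ 0.2743 -0.9616  0.0023]
 [ 0.0003 -0.0023 -1.    ]] 0.08519801917526228 0.011
side cam [0.3391 0.8659 0.4703]
side rack 0.61 [0.5433 0.118  0.0465] [274 233]
side tag_1 0.69 [0.7309 0.165  0.0575] [189 229]
side tag_1 0.48 [0.5874 0.1147 0.049 ] [256 230]
side tag_1 0.45 [0.5941 0.0376 0.0477] [263 215]
side block 0.62 [ 0.5185 -0.2317  0.0175] [311 189]
side label_holder 0.67 [ 0.5195 -0.2526  0.0584] [312 175]
side tape_roll 0.58 [ 0.6724 -0.2576  0.0112] [266 184]
side oil_filter 0.67 [0.7289 0.16   0.0595] [191 228]
side bearing 0.88 [ 0.3916 -0.0168  0.0195] [346 224]
top cam [ 0.4696 -0.02    1.141 ]
top rack 0.71 [0.5431 0.0691 0.044 ] [249 220]
top tag_1 0.64 [0.5938 0.0307 0.0483] [264 201]
top block 0.9 [ 0.5265 -0.2636  0.032 ] [378 231]
top block 0.74 [0.5987 0.3056 0.0157] [161 197]
top label_holder 0.74 [ 0.5275 -0.2674  0.0691] [383 230]
top label_holder 0.65 [0.7369 0.1349 0.0856] [224 141]
top tape_roll 0.89 [ 0.6787 -0.2661  0.0202] [378 173]
top oil_filter 0.81 [0.7323 0.1353 0.0886] [224 142]
top bearing 0.72 [ 0.3911 -0.028   0.0207] [285 281]
```

View pics/top0.png

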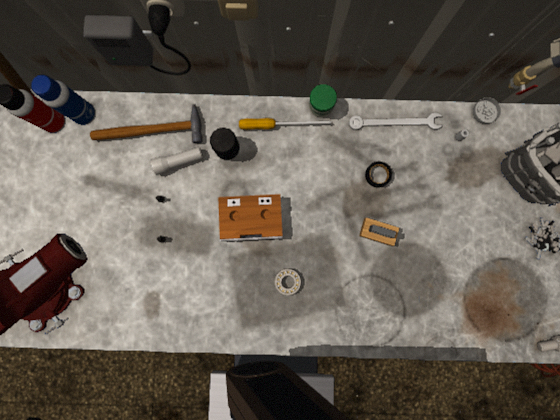

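View pics/side0.png

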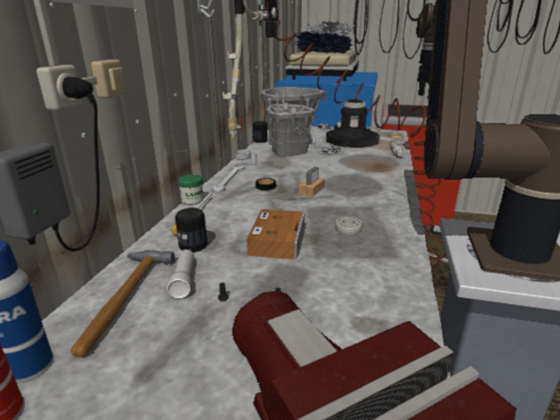

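The top view shows the rack around (250,217), with tags at (234,202) and (265,200). The bolts are at (162,198) and (163,239), and the block with the holder is at (381,232). Next I'll zoom in and measure these.

```bash
python3 - <<'E'
from h import *
np.set_printoptions(precision=4,suppress=True)
d=np.load("topd.npy"); im=cv2.imread("pics/top0.png")
def crop(u0,u1,v0,v1,f): return cv2.resize(im[v0:v1,u0:u1],None,fx=f,fy=f,interpolation=cv2.INTER_CUBIC)
a=crop(210,290,185,245,5); b=crop(350,410,210,250,6); c=crop(145,185,190,250,5)
o=np.zeros((600,800,3),np.uint8); o[:300,:400]=a; o[300:540,:360]=b; o[:300,450:650]=c; cv2.imwrite("pics/crop0.png",o)
def sub(u0,u1,v0,v1,lo,hi):
    m=np.zeros(d.shape,bool); m[v0:v1,u0:u1]=1; P=cloud("top",d,m); return P[(P[:,2]>lo)&(P[:,2]<hi)]
for nm,r,lo,hi in(("rack",(205,295,180,250),.038,.055),("block",(350,412,205,255),.025,.04),("holder",(350,412,205,255),.055,.09)):
    P=sub(*r,lo,hi); x=cv2.minAreaRect((P[:,:2]*1000).astype(np.float32)); print(nm,len(P),P.mean(0),np.median(P[:,2]),x)
P=sub(205,295,180,250,.02,.038);print("pocket floors/sides",len(P))
yy=P[:,1]
for Q in(P[yy>.069],P[yy<.069]): print(len(Q),Q.mean(0),np.ptp(Q,0))
for nm,r in(("b1",(150,175,188,208)),("b2",(150,178,230,248))):
    P=sub(*r,.005,.06); print(nm,len(P),P.mean(0),P.max(0),P.min(0)); Q=P[P[:,2]>.025]; print(len(Q),Q.mean(0) if len(Q) else 0)
    print(P[np.argsort(-P[:,2])][:8])
for t in("bolt_a",):
  for r in models.search_frame(t,"top")[:4]+[]: print(t,r["p"],w("top",r["centre"]))
E
```

```text
rack 2540 [0.5538 0.0673 0.0442] 0.044190891629607765 ((553.4971313476562, 67.42535400390625), (113.25879669189453, 160.2019805908203), 4.630269527435303)
block 478 [ 0.527  -0.2653  0.031 ] 0.03109557843344385 ((527.93603515625, -268.1990051269531), (89.95568084716797, 50.17657470703125), 74.52657318115234)
holder 177 [ 0.5274 -0.267   0.0702] 0.07084422004176005 ((527.3475952148438, -268.3350830078125), (60.42136001586914, 17.05135726928711), 74.7741928100586)
pocket floors/sides 221
104 [0.5401 0.1012 0.0305] [0.0799 0.0555 0.0158]
117 [0.543  0.0329 0.0299] [0.0772 0.0828 0.0178]
b1 47 [0.5975 0.3067 0.0198] [0.6172 0.316  0.038 ] [0.5901 0.2765 0.0054]
19 [0.5978 0.3087 0.0336]
[[0.5948 0.3044 0.038 ]
 [0.5975 0.3075 0.0366]
 [0.6028 0.3081 0.0357]
 [0.6003 0.3055 0.0354]
 [0.5975 0.3132 0.035 ]
 [0.6029 0.3111 0.0344]
 [0.6003 0.311  0.0343]
 [0.6002 0.3137 0.034 ]]
b2 42 [0.4915 0.298  0.0216] [0.5005 0.3054 0.0364] [0.4847 0.2913 0.0054]
20 [0.4917 0.2997 0.0331]
[[0.4919 0.2989 0.0364]
 [0.492  0.2966 0.0357]
 [0.4893 0.3016 0.0354]
 [0.4944 0.302  0.0352]
 [0.4945 0.2969 0.0351]
 [0.4869 0.2966 0.0344]
 [0.4919 0.3022 0.0339]
 [0.4918 0.3048 0.0337]]
```

View pics/crop0.png

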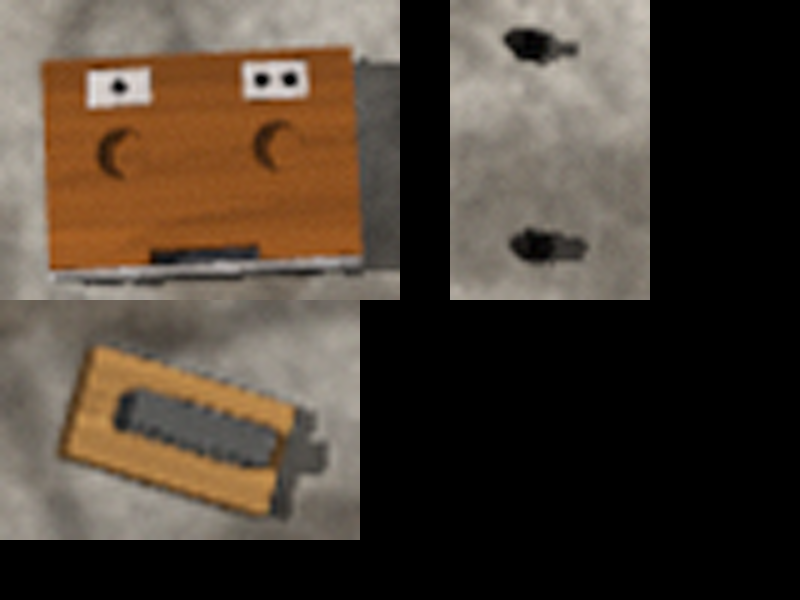

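The top view is clear: the one-stud tag marks the left (+y) pocket and the two-stud tag the right (-y) one. The rack's measured size, 113x160, matches the given size. I'll move toward the far bolt at about (0.599, 0.309) with the jaws along x.

Emit:
{"fn": "jog_arm", "kwargs": {"offset": [[41.2, -29.7, 0], [41.2, -29.7, 0], [41.2, -29.7, 0], [41.2, -29.7, 0], [41.2, -29.7, 0], [41.2, -29.7, 0], [41.2, -29.7, 0], [41.2, -29.7, 0], [41.2, -29.7, 0], [41.2, -29.7, 0], [41.2, -29.7, 0], [41.2, -29.7, 0], [66.1, -80.7, 8], [66.1, -80.7, 8], [66.1, -80.7, 8], [66.1, -80.7, 8], [66.1, -80.7, 8], [66.1, -80.7, 8], [66.1, -80.7, 8], [66.1, -80.7, 8]], "angular": [[0, 0, -78.7], [0, 0, -78.7], [0, 0, -78.7], [0, 0, -78.7], [0, 0, -78.7], [0, 0, -78.7], [0, 0, -78.7], [0, 0, -78.7], [0, 0, -78.7], [0, 0, -78.7], [0, 0, -78.7], [0, 0, -78.7], [0, 0, -78.7], [0, 0, -78.7], [0, 0, -78.7], [0, 0, -78.7], [0, 0, -78.7], [0, 0, -78.7], [0, 0, -78.7], [0, 0, -78.7]], "hand": [1, 1, 1, 1, 1, 1, 1, 1, 1, 1, 1, 1, 1, 1, 1, 1, 1, 1, 1, 1], "force": 40}}

```text
time: 2.62
ee_pos: [0.5551, 0.07, 0.1965]
tool_rot: [2.13, 2.309, 0.001]
ft_force: [0.0, -0.5, 0.4]
gripper_width: 0.0852
grip_force: 0.0
```

```bash
python3 - <<'E'
from h import *
np.set_printoptions(precision=4,suppress=True)
s=status.state(); print(s["time"],s["ee_pos"],Ro.from_rotvec(s["tool_rot"]).as_matrix(),s["q"],s["ft_force"])
print(tool([.599,.309,.12]),tool([.599,.309,.028]))
p,d=capture("top");m=np.zeros(d.shape,bool);
# refine top-surface centres
def sub(n,d,c,r,lo,hi):
    P=cloud(n,d,np.ones(d.shape,bool)); return P[(np.hypot(P[:,0]-c[0],P[:,1]-c[1])<r)&(P[:,2]>lo)&(P[:,2]<hi)]
d0=np.load("topd.npy"); ds=np.load("sided.npy")
for c in((.599,.309),(.492,.3)):
    for n,dd in(("top",d0),("side",ds)):
        P=sub(n,dd,c,.025,.03,.045); Q=sub(n,dd,c,.025,.012,.045); print(n,len(P),np.median(P,0),P.max(0)-P.min(0),len(Q),Q.mean(0), (Q.max(0)+Q.min(0))/2)
P=sub("side",ds,(.553,.067),.13,.041,.055); print(cv2.minAreaRect((P[:,:2]*1000).astype(np.float32)))
E
```

```text
2.6167 [0.5551 0.07   0.1965] [[-0.0805  0.9968  0.001 ]
 [ 0.9968  0.0805 -0.0001]
 [-0.0002  0.0009 -1.    ]] [-0.0558  0.0754  1.9057 -0.      1.1595 -0.1364] [ 0.0284 -0.4747  0.3522]
[23.4681  6.2892  7.6516] [23.4697  6.2805 16.8516]
top 19 [0.5978 0.3086 0.0339] [0.0103 0.0098 0.0077] 26 [0.5977 0.3077 0.0294] [0.5977 0.3087 0.0251]
side 29 [0.5946 0.3122 0.0341] [0.0104 0.0103 0.0062] 76 [0.5941 0.313  0.0258] [0.5952 0.3114 0.0242]
top 19 [0.4919 0.2996 0.0337] [0.0104 0.0107 0.0059] 28 [0.4916 0.2988 0.0288] [0.4922 0.3    0.0243]
side 18 [0.4888 0.3018 0.035 ] [0.01   0.0097 0.0023] 18 [0.4889 0.3013 0.0348] [0.4891 0.3004 0.0345]
((550.4033813476562, 66.90013885498047), (113.5750732421875, 164.56455993652344), 4.688976287841797)
```

Emit:
{"fn": "jog_arm", "kwargs": {"offset": [[23.6, 6.1, 10], [23.6, 6.1, 10], [23.6, 6.1, 10], [23.6, 6.1, 10], [23.6, 6.1, 10], [23.6, 6.1, 10], [23.6, 6.1, 10], [23.6, 6.1, 10], [23.6, 6.1, 10], [23.6, 6.1, 10]], "angular": [[0, 0, 0], [0, 0, 0], [0, 0, 0], [0, 0, 0], [0, 0, 0], [0, 0, 0], [0, 0, 0], [0, 0, 0], [0, 0, 0], [0, 0, 0]], "hand": [1, 1, 1, 1, 1, 1, 1, 1, 1, 1]}}

```text
time: 3.5
ee_pos: [0.5973, 0.307, 0.0971]
tool_rot: [2.13, 2.308, 0.001]
ft_force: [-1.3, -0.2, 0.1]
gripper_width: 0.0855
grip_force: 0.0
```

Emit:
{"fn": "jog_arm", "kwargs": {"offset": [[0.2, -0.1, 3], [0.2, -0.1, 6], [0.2, -0.1, 6.9], [0.2, -0.1, 6.9], [0.2, -0.1, 6.9], [0.2, -0.1, 6.9], [0.2, -0.1, 6.9], [0.2, -0.1, 6.9], [0.2, -0.1, 6.9], [0.2, -0.1, 6.9], [0.2, -0.1, 6.9], [0.2, -0.1, 6.9], [0.2, -0.1, 6.9], [0.2, -0.1, 6.9], [0.2, -0.1, 6.9]], "angular": [[0, 0, 0], [0, 0, 0], [0, 0, 0], [0, 0, 0], [0, 0, 0], [0, 0, 0], [0, 0, 0], [0, 0, 0], [0, 0, 0], [0, 0, 0], [0, 0, 0], [0, 0, 0], [0, 0, 0], [0, 0, 0], [0, 0, 0]], "hand": [1, 1, 1, 1, 0.3, 0.1, 0, 0, 0, 0, 0, 0, 0, 0, 0], "force": 40}}

```text
time: 4.75
ee_pos: [0.5961, 0.3103, 0.0282]
tool_rot: [2.13, 2.309, 0.001]
ft_force: [-2.1, -0.3, 6.1]
gripper_width: 0.0104
grip_force: 39.1
```

```bash
python3 - <<'E'
from h import *
np.set_printoptions(precision=4,suppress=True)
s=status.state(); print(s["time"],s["ee_pos"],s["gripper_width"],s["grip_force"],s["ft_force"])
p,d=capture("side"); u,v=px("side",s["ee_pos"]).astype(int); print(u,v)
cv2.imwrite("pics/s1.png",cv2.resize(p[v-70:v+50,u-80:u+80,::-1],None,fx=4,fy=4))
P=cloud("side",d,np.ones(d.shape,bool)); Q=P[(np.hypot(P[:,0]-.595,P[:,1]-.31)<.03)&(P[:,2]>.001)&(P[:,2]<.06)]
for lo in np.arange(0,.06,.004):
    q=Q[(Q[:,2]>lo)&(Q[:,2]<lo+.004)]
    if len(q): print(round(lo,3),len(q),q.min(0)[:2],q.max(0)[:2])
E
```

```text
4.75 [0.5961 0.3103 0.0282] 0.01035278739751356 39.12985861301422 [-2.0542 -0.2707  6.136 ]
221 286
0.0 73 [0.5665 0.2836] [0.6226 0.3363]
0.004 24 [0.5862 0.3061] [0.6038 0.3193]
0.008 23 [0.5877 0.3042] [0.601  0.3187]
0.012 9 [0.59   0.3118] [0.5996 0.3164]
0.016 11 [0.5834 0.3115] [0.6008 0.319 ]
0.02 18 [0.5806 0.3135] [0.6061 0.3208]
0.024 36 [0.5776 0.3132] [0.6112 0.3217]
0.028 38 [0.5761 0.3002] [0.6128 0.3217]
0.032 48 [0.5759 0.2991] [0.6129 0.3212]
0.036 33 [0.5756 0.2992] [0.6118 0.321 ]
0.04 37 [0.5763 0.2988] [0.6114 0.321 ]
0.044 36 [0.5763 0.3005] [0.6137 0.3213]
0.048 37 [0.5763 0.3004] [0.6132 0.3214]
0.052 38 [0.5756 0.2977] [0.6109 0.3225]
0.056 23 [0.5737 0.3075] [0.6164 0.322 ]
```

View pics/s1.png

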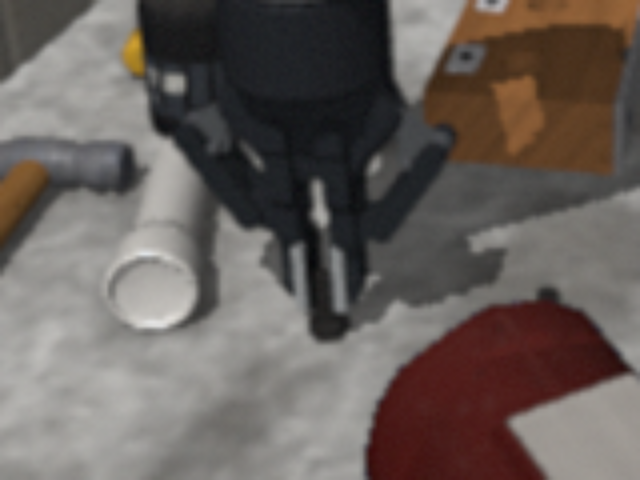

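The bolt is gripped at about (325,315) in the crop. The measured finger position gives a side-camera bias of about -1.7 mm in x, so the true position lies midway between the two cameras. I'll lift the bolt and carry it over the one-stud pocket.

Emit:
{"fn": "jog_arm", "kwargs": {"offset": [[0, 0, -3], [0, 0, -6.5], [0, 0, -6.5], [-19.8, -5.7, -6.5], [-19.8, -5.7, -6.5], [-19.8, -5.7, -6.5], [-19.8, -5.7, -6.5], [-19.8, -5.7, -6.5], [-19.8, -5.7, -6.5], [-19.8, -5.7, -6.5], [-19.8, -5.7, -6.5], [-19.8, -5.7, -6.5], [-19.8, -5.7, -6.5]], "angular": [[0, 0, 0], [0, 0, 0], [0, 0, 0], [0, 0, 0], [0, 0, 0], [0, 0, 0], [0, 0, 0], [0, 0, 0], [0, 0, 0], [0, 0, 0], [0, 0, 0], [0, 0, 0], [0, 0, 0]], "hand": [0, 0, 0, 0, 0, 0, 0, 0, 0, 0, 0, 0, 0]}}

```text
time: 5.88
ee_pos: [0.5549, 0.1093, 0.0922]
tool_rot: [-2.128, -2.311, -0.0]
ft_force: [0.6, 0.5, -1.3]
gripper_width: 0.0103
grip_force: 39.1
```

```bash
python3 - <<'E'
from h import *
np.set_printoptions(precision=4,suppress=True)
s=status.state(); print(s["time"],s["ee_pos"],s["gripper_width"],s["grip_force"],s["ft_force"])
p,d=capture("side"); u,v=px("side",s["ee_pos"]).astype(int); print(u,v)
cv2.imwrite("pics/s2.png",cv2.resize(p[v-40:v+35,u-50:u+50,::-1],None,fx=6,fy=6,interpolation=cv2.INTER_CUBIC))
P=cloud("side",d,np.ones(d.shape,bool)); Q=P[(np.hypot(P[:,0]-.554,P[:,1]-.109)<.03)&(P[:,2]>.046)&(P[:,2]<.11)]
for lo in np.arange(.046,.11,.004):
    q=Q[(Q[:,2]>lo)&(Q[:,2]<lo+.004)]
    if len(q): print(round(lo,3),len(q),q.min(0)[:2],q.max(0)[:2],(q.min(0)+q.max(0))[:2]/2)
E
```

```text
5.8833 [0.5549 0.1093 0.0922] 0.010267266364756234 39.12991762161255 [ 0.5876  0.5318 -1.2694]
270 213
0.046 88 [0.5248 0.0799] [0.5826 0.1369] [0.5537 0.1084]
0.062 5 [0.5484 0.1128] [0.5599 0.1172] [0.5542 0.115 ]
0.066 13 [0.5447 0.1066] [0.5625 0.1189] [0.5536 0.1127]
0.07 22 [0.545  0.1032] [0.5624 0.1201] [0.5537 0.1117]
0.074 5 [0.5485 0.1119] [0.558  0.1156] [0.5532 0.1137]
0.078 8 [0.5484 0.1104] [0.5578 0.1164] [0.5531 0.1134]
0.082 13 [0.5414 0.1119] [0.5625 0.1199] [0.552  0.1159]
0.086 24 [0.5365 0.1112] [0.5713 0.1217] [0.5539 0.1164]
0.09 23 [0.5365 0.1105] [0.5705 0.1213] [0.5535 0.1159]
0.094 32 [0.5347 0.1087] [0.5713 0.1215] [0.553  0.1151]
0.098 31 [0.5348 0.1037] [0.5701 0.1205] [0.5524 0.1121]
0.102 24 [0.5351 0.1031] [0.5704 0.1219] [0.5528 0.1125]
0.106 23 [0.5341 0.1011] [0.5703 0.1197] [0.5522 0.1104]
```

View pics/s2.png

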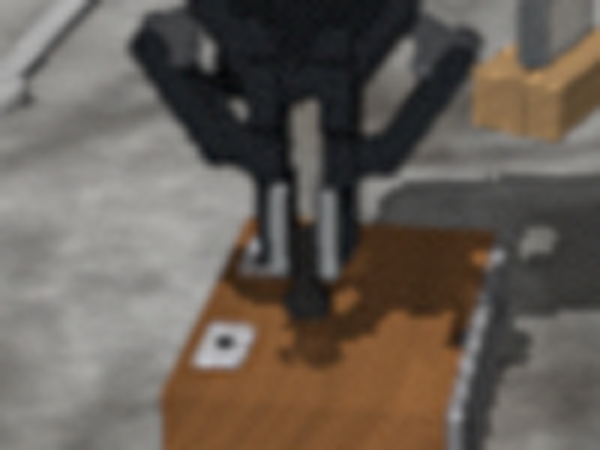

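The bolt hangs upright at about (308,300) over the one-stud pocket, and its x agrees with the pocket in the same camera. I'll lower it gently.

Emit:
{"fn": "jog_arm", "kwargs": {"offset": [[0, 0, 0.8], [0, 0, 1.5], [0, 0, 1.9], [0, 0, 2.2], [0, 0, 2.5], [0, 0, 2.8], [0, 0, 2.9], [0, 0, 2.9], [0, 0, 2.9]], "angular": [[0, 0, 0], [0, 0, 0], [0, 0, 0], [0, 0, 0], [0, 0, 0], [0, 0, 0], [0, 0, 0], [0, 0, 0], [0, 0, 0]], "hand": [0, 0, 0, 0, 0, 0, 0, 0, 0]}}

```text
time: 6.68
ee_pos: [0.555, 0.108, 0.0635]
tool_rot: [2.13, 2.309, 0.0]
ft_force: [-0.3, -0.3, 0.1]
gripper_width: 0.0105
grip_force: 39.1
```

Emit:
{"fn": "jog_arm", "kwargs": {"offset": [[0, 0, 0.2], [0, 0, 0.2], [0, 0, 0.2], [0, 0, 0.2], [0, 0, 0.2], [0, 0, 0.2], [0, 0, -4], [0, 0, -6], [19.7, -4.9, -6], [19.7, -4.9, -4], [19.7, -4.9, -4], [19.7, -4.9, -4], [19.7, -4.9, -4], [19.7, -4.9, -4], [19.7, -4.9, -4], [19.7, -4.9, -4], [19.7, -4.9, -4]], "angular": [[0, 0, 0], [0, 0, 0], [0, 0, 0], [0, 0, 0], [0, 0, 0], [0, 0, 0], [0, 0, 0], [0, 0, 0], [0, 0, 0], [0, 0, 0], [0, 0, 0], [0, 0, 0], [0, 0, 0], [0, 0, 0], [0, 0, 0], [0, 0, 0], [0, 0, 0]], "hand": [0, 0, 0.4, 0.8, 1, 1, 1, 1, 1, 1, 1, 1, 1, 1, 1, 1, 1]}}

```text
time: 8.1
ee_pos: [0.4908, 0.2996, 0.1036]
tool_rot: [2.131, 2.307, 0.0]
ft_force: [0.7, 0.0, 0.2]
gripper_width: 0.0856
grip_force: 0.0
```

```bash
python3 - <<'E'
from h import *
np.set_printoptions(precision=4,suppress=True)
s=status.state(); print(s["time"],s["ee_pos"],s["gripper_width"])
print(tool([.4904,.3005,.028]))
for n in("side","top"):
    p,d=capture(n); P=cloud(n,d,np.ones(d.shape,bool)); Q=P[(np.hypot(P[:,0]-.555,P[:,1]-.109)<.025)&(P[:,2]>.05)&(P[:,2]<.1)]
    T=Q[Q[:,2]>.063]; print(n,len(Q),Q.max(0)[2],T.mean(0),(T.max(0)+T.min(0))/2)
E
```

```text
8.1 [0.4908 0.2996 0.1036] 0.08557221121850353
[ 0.0941 -0.0333  7.5603]<stdin>:7: RuntimeWarning: Mean of empty slice.
  ret = um.true_divide(
Traceback (most recent call last):
ValueError: zero-size array to reduction operation maximum which has no identity
```

```bash
python3 - <<'E'
from h import *
np.set_printoptions(precision=4,suppress=True)
o=np.zeros((600,800,3),np.uint8)
for i,n in enumerate(("side","top")):
    p,d=capture(n); P=cloud(n,d,np.ones(d.shape,bool)); Q=P[(np.hypot(P[:,0]-.555,P[:,1]-.109)<.025)]
    print(n,len(Q),Q[:,2].max() if len(Q) else 0)
    u,v=px(n,[.555,.109,.06]).astype(int); print(u,v)
    o[:600,i*400:i*400+400]=cv2.resize(p[v-60:v+60,u-40:u+40,::-1],(400,600))
cv2.imwrite("pics/c3.png",o)
E
```

```text
side 172 0.0583292394189167
270 226
top 301 0.06895983209887813
233 214
```

View pics/c3.png

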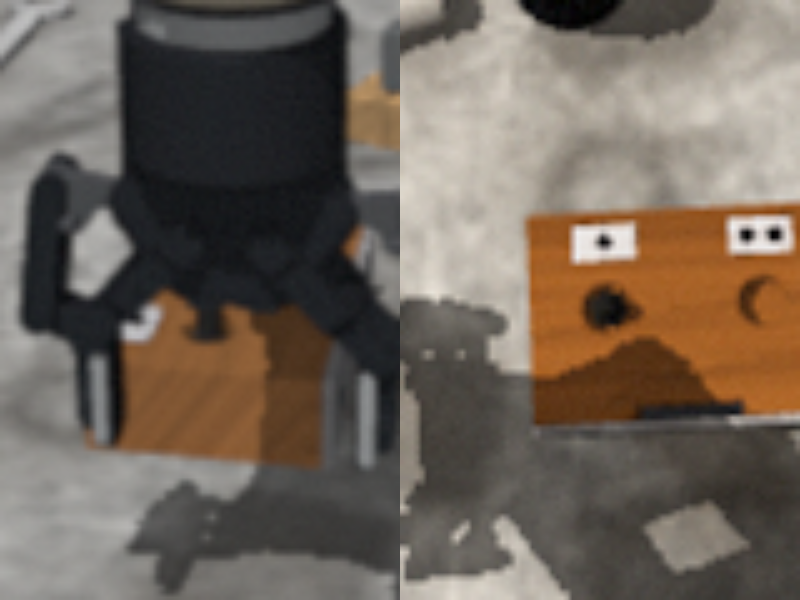

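The first bolt stands upright in the one-stud pocket at about (610,305), with its top at 0.069 m as expected. Now I'll grip the second bolt.

Emit:
{"fn": "jog_arm", "kwargs": {"offset": [[0, 0, 3], [0, 0, 6], [0, 0, 7.5], [0, 0, 7.5], [0, 0, 7.5], [0, 0, 7.5], [0, 0, 7.5], [0, 0, 7.5], [0, 0, 7.5], [0, 0, 7.5], [0, 0, 7.5], [0, 0, 7.5], [0, 0, 7.5], [0, 0, 7.5]], "angular": [[0, 0, 0], [0, 0, 0], [0, 0, 0], [0, 0, 0], [0, 0, 0], [0, 0, 0], [0, 0, 0], [0, 0, 0], [0, 0, 0], [0, 0, 0], [0, 0, 0], [0, 0, 0], [0, 0, 0], [0, 0, 0]], "hand": [1, 1, 1, 1, 0.3, 0.1, 0, 0, 0, 0, 0, 0, 0, 0], "force": 40}}

```text
time: 9.42
ee_pos: [0.4906, 0.3007, 0.0292]
tool_rot: [2.13, 2.309, 0.001]
ft_force: [-0.9, -0.9, 5.1]
gripper_width: 0.0102
grip_force: 39.2
```

Emit:
{"fn": "jog_arm", "kwargs": {"offset": [[0, 0, -4], [0, 0, -8], [0, 0, -9.5], [-27.7, 4.9, -9.5], [-27.7, 4.9, -9.5], [-27.7, 4.9, -9.5], [-27.7, 4.9, -9.5], [-27.7, 4.9, -9.5], [-27.7, 4.9, -9.5], [-27.7, 4.9, -9.5], [-27.7, 4.9, -9.5], [-27.7, 4.9, -6.3], [-27.7, 4.9, -6.3], [-27.7, 4.9, -6.3], [-27.7, 4.9, -6.3]], "angular": [[0, 0, 0], [0, 0, 0], [0, 0, 0], [0, 0, 0], [0, 0, 0], [0, 0, 0], [0, 0, 0], [0, 0, 0], [0, 0, 0], [0, 0, 0], [0, 0, 0], [0, 0, 0], [0, 0, 0], [0, 0, 0], [0, 0, 0]], "hand": [0, 0, 0, 0, 0, 0, 0, 0, 0, 0, 0, 0, 0, 0, 0]}}

```text
time: 10.67
ee_pos: [0.5608, 0.0291, 0.0913]
tool_rot: [-2.128, -2.309, 0.001]
ft_force: [-0.2, -0.4, 0.3]
gripper_width: 0.0105
grip_force: 39.2
```

```bash
python3 - <<'E'
from h import *
np.set_printoptions(precision=4,suppress=True)
s=status.state(); print(s["time"],s["ee_pos"],s["gripper_width"],s["grip_force"])
print(tool([.5617,.0287,.062]))
p,d=capture("side")
P=cloud("side",d,np.ones(d.shape,bool))
for c in((.56,.029),(.5536,.1085)):
  Q=P[(np.hypot(P[:,0]-c[0],P[:,1]-c[1])<.025)&(P[:,2]>.05)&(P[:,2]<.1)]
  for lo in np.arange(.05,.084,.004):
    q=Q[(Q[:,2]>lo)&(Q[:,2]<lo+.004)]
    if len(q): print(round(lo,3),len(q),q.min(0)[:2],q.max(0)[:2],(q.min(0)+q.max(0))[:2]/2)
E
```

```text
10.6667 [0.5608 0.0291 0.0913] 0.010510487534638034 39.15840983390808
[-0.0451  0.0898  2.9271]
0.062 6 [0.5511 0.0261] [0.5677 0.0384] [0.5594 0.0323]
0.066 12 [0.5503 0.0302] [0.5673 0.0407] [0.5588 0.0355]
0.07 14 [0.5501 0.0296] [0.5675 0.0402] [0.5588 0.0349]
0.074 9 [0.5533 0.028 ] [0.5619 0.0365] [0.5576 0.0322]
0.078 6 [0.5544 0.0318] [0.5645 0.0345] [0.5595 0.0332]
0.082 13 [0.5476 0.0292] [0.571  0.0399] [0.5593 0.0346]
0.05 8 [0.548  0.1064] [0.5584 0.1145] [0.5532 0.1105]
0.054 9 [0.5476 0.1078] [0.558  0.1144] [0.5528 0.1111]
0.058 8 [0.5494 0.1092] [0.5587 0.1172] [0.5541 0.1132]
0.062 9 [0.5492 0.1089] [0.559  0.1148] [0.5541 0.1118]
0.066 12 [0.549  0.1029] [0.5586 0.1125] [0.5538 0.1077]
```

Emit:
{"fn": "jog_arm", "kwargs": {"offset": [[-0.1, 0.1, 0.6], [-0.1, 0.1, 1.3], [-0.1, 0.1, 1.8], [-0.1, 0.1, 2.1], [-0.1, 0.1, 2.4], [-0.1, 0.1, 2.7], [-0.1, 0.1, 2.8], [-0.1, 0.1, 2.8], [-0.1, 0.1, 2.8]], "angular": [[0, 0, 0], [0, 0, 0], [0, 0, 0], [0, 0, 0], [0, 0, 0], [0, 0, 0], [0, 0, 0], [0, 0, 0], [0, 0, 0]], "hand": [0, 0, 0, 0, 0, 0, 0, 0, 0]}}

```text
time: 11.47
ee_pos: [0.5624, 0.0274, 0.0634]
tool_rot: [2.13, 2.309, 0.0]
ft_force: [0.0, -1.0, -0.8]
gripper_width: 0.0105
grip_force: 39.2
```

Emit:
{"fn": "jog_arm", "kwargs": {"offset": [[0, 0, 0.15], [0, 0, 0.15], [0, 0, 0.15], [0, 0, 0.15], [0, 0, 0.15], [0, 0, 0.15], [0, 0, -4], [0, 0, -7.7], [-29.1, -6, -7.7], [-29.1, -6, -7.7], [-29.1, -6, -7.7], [-29.1, -6, -7.7], [-29.1, -6, -7.7], [-29.1, -6, -7.7], [-29.1, -6, -7.7], [-29.1, -6, -6], [-29.1, -6, -6], [-29.1, -6, -6], [-29.1, -6, -6], [-29.1, -6, -6]], "angular": [[0, 0, 0], [0, 0, 0], [0, 0, 0], [0, 0, 0], [0, 0, 0], [0, 0, 0], [0, 0, 0], [0, 0, 0], [0, 0, 19.8], [0, 0, 19.8], [0, 0, 19.8], [0, 0, 19.8], [0, 0, 19.8], [0, 0, 19.8], [0, 0, 19.8], [0, 0, 19.8], [0, 0, 19.8], [0, 0, 19.8], [0, 0, 19.8], [0, 0, 19.8]], "hand": [0, 0, 0.4, 0.8, 1, 1, 1, 1, 1, 1, 1, 1, 1, 1, 1, 1, 1, 1, 1, 1]}}

```text
time: 13.13
ee_pos: [0.5264, -0.2663, 0.1238]
tool_rot: [2.494, 1.911, 0.0]
ft_force: [0.4, 0.8, -0.4]
gripper_width: 0.0854
grip_force: 0.0
```

```bash
python3 - <<'E'
from h import *
np.set_printoptions(precision=4,suppress=True)
s=status.state(); R=Ro.from_rotvec(s["tool_rot"]).as_matrix(); print(s["time"],s["ee_pos"],s["gripper_width"],np.degrees(np.arctan2(R[1,0],R[0,0])),R[:,2])
o=np.zeros((600,800,3),np.uint8)
for i,n in enumerate(("side","top")):
    p,d=capture(n); P=cloud(n,d,np.ones(d.shape,bool))
    for c in((.555,.109),(.5617,.028)):
        Q=P[(np.hypot(P[:,0]-c[0],P[:,1]-c[1])<.02)&(P[:,2]>.05)&(P[:,2]<.1)]; T=Q[Q[:,2]>.062]
        if len(T): print(n,len(Q),Q[:,2].max(),(T.max(0)+T.min(0))/2)
    Q=P[(np.hypot(P[:,0]-.526,P[:,1]+.268)<.05)&(P[:,2]>.055 if n=="top" else P[:,2]>.066)&(P[:,2]<.078)]
    if len(Q)>10: print(n,len(Q),cv2.minAreaRect((Q[:,:2]*1000).astype(np.float32)))
    u,v=px(n,[.54,-.1,.05]).astype(int)
    o[:600,i*400:i*400+400]=cv2.resize(p[v-105:v+105,u-70:u+70,::-1],(400,600))
cv2.imwrite("pics/c4.png",o)
ds=np.load("sided.npy"); P=cloud("side",ds,np.ones(ds.shape,bool)); Q=P[(np.hypot(P[:,0]-.526,P[:,1]+.268)<.05)&(P[:,2]>.055)]
print("side0",len(Q),Q[:,2].max(),Q.mean(0),cv2.minAreaRect((Q[:,:2]*1000).astype(np.float32)))
E
```

```text
13.1333 [ 0.5264 -0.2663  0.1238] 0.0853673621595957 74.91710016954978 [ 0.0004 -0.0001 -1.    ]
side 46 0.06899638363392935 [0.5543 0.1082 0.0655]
side 39 0.06846639135550883 [0.5608 0.0299 0.0654]
side 57 ((522.629638671875, -265.94158935546875), (58.867061614990234, 17.638843536376953), 69.1360855102539)
top 19 0.0705292778644611 [0.557  0.107  0.0668]
top 19 0.07024981653296004 [0.5642 0.0271 0.0675]
top 38 ((533.9148559570312, -244.81573486328125), (11.130369186401367, 16.196678161621094), 73.9200668334961)
side0 100 0.07427376898821976 [ 0.523  -0.2584  0.0669] ((524.22802734375, -264.2554016113281), (60.763755798339844, 17.827682495117188), 73.30219268798828)
```

View pics/c4.png

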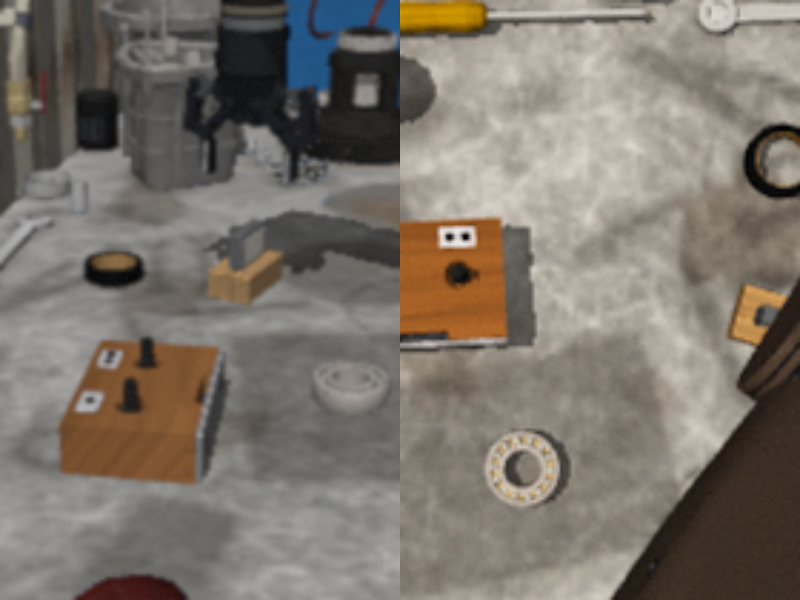

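Both bolts stand in their pockets, at (130,395) and (147,353) in the side half of the picture, and the card faces the robot. Now I'll grip the holder across its thickness.

Emit:
{"fn": "jog_arm", "kwargs": {"offset": [[0, 0, 3], [0, 0, 5.5], [0, 0, 7.1], [0, 0, 7.1], [0, 0, 7.1], [0, 0, 7.1], [0, 0, 7.1], [0, 0, 7.1], [0, 0, 7.1], [0, 0, 7.1], [0, 0, 7.1], [0, 0, 7.1], [0, 0, 7.1], [0, 0, 7.1]], "angular": [[0, 0, 0], [0, 0, 0], [0, 0, 0], [0, 0, 0], [0, 0, 0], [0, 0, 0], [0, 0, 0], [0, 0, 0], [0, 0, 0], [0, 0, 0], [0, 0, 0], [0, 0, 0], [0, 0, 0], [0, 0, 0]], "hand": [1, 1, 1, 1, 0.4, 0.2, 0.1, 0, 0, 0, 0, 0, 0, 0], "force": 80}}

```text
time: 14.4
ee_pos: [0.5267, -0.268, 0.0536]
tool_rot: [2.494, 1.907, 0.001]
ft_force: [0.4, 0.1, 5.8]
gripper_width: 0.015
grip_force: 78.8
```

Emit:
{"fn": "jog_arm", "kwargs": {"offset": [[0, 0, -2.5], [0, 0, -5.5], [0, 0, -9], [0, 0, -9], [31.5, -10.8, -9], [31.5, -10.8, -9], [31.5, -10.8, -9], [31.5, -10.8, -9], [31.5, -10.8, -9], [31.5, -10.8, -9], [31.5, -10.8, -9], [31.5, -10.8, -9], [31.5, -10.8, -9], [31.5, -10.8, -5.5], [31.5, -10.8, -5.5], [31.5, -10.8, -5.5], [31.5, -10.8, -5.5], [31.5, -10.8, -5.5]], "angular": [[0, 0, 0], [0, 0, 0], [0, 0, 0], [0, 0, 0], [0, 0, -19.8], [0, 0, -19.8], [0, 0, -19.8], [0, 0, -19.8], [0, 0, -19.8], [0, 0, -19.8], [0, 0, -19.8], [0, 0, -19.8], [0, 0, -19.8], [0, 0, -19.8], [0, 0, -19.8], [0, 0, -19.8], [0, 0, -19.8], [0, 0, -19.8]], "hand": [0, 0, 0, 0, 0, 0, 0, 0, 0, 0, 0, 0, 0, 0, 0, 0, 0, 0]}}

```text
time: 15.9
ee_pos: [0.5051, 0.0642, 0.1084]
tool_rot: [2.13, 2.307, 0.002]
ft_force: [-0.5, 0.5, -0.1]
gripper_width: 0.0149
grip_force: 80.0
```

```bash
python3 - <<'E'
from h import *
np.set_printoptions(precision=4,suppress=True)
s=status.state(); R=Ro.from_rotvec(s["tool_rot"]).as_matrix(); print(s["time"],s["ee_pos"],s["gripper_width"],s["grip_force"],np.degrees(np.arctan2(R[1,0],R[0,0])),R[:,2])
print(tool([.5047,.0639,.0856]))
p,d=capture("side"); P=cloud("side",d,np.ones(d.shape,bool))
Q=P[(abs(P[:,0]-.505)<.04)&(abs(P[:,1]-.064)<.05)&(P[:,2]>.05)&(P[:,2]<.14)]
for lo in np.arange(.05,.132,.006):
    q=Q[(Q[:,2]>lo)&(Q[:,2]<lo+.006)]
    if len(q): print(round(lo,3),len(q),q.min(0)[:2],q.max(0)[:2],(q.min(0)+q.max(0))[:2]/2)
u,v=px("side",[.505,.09,.07]).astype(int)
cv2.imwrite("pics/s5.png",cv2.resize(p[v-50:v+40,u-60:u+60,::-1],None,fx=6,fy=6,interpolation=cv2.INTER_CUBIC))
E
```

```text
15.9 [0.5051 0.0642 0.1084] 0.014932232006807362 79.97560143470764 94.55464435278368 [ 0.0018 -0.0001 -1.    ]
[-0.022  -0.0447  2.2845]
0.056 2 [0.5012 0.0834] [0.5029 0.0867] [0.502 0.085]
0.062 8 [0.5002 0.0505] [0.5034 0.0886] [0.5018 0.0696]
0.068 9 [0.4998 0.0707] [0.5029 0.0915] [0.5013 0.0811]
0.074 5 [0.5002 0.0695] [0.5028 0.0891] [0.5015 0.0793]
0.08 5 [0.5002 0.087 ] [0.5027 0.0901] [0.5015 0.0886]
0.086 15 [0.4931 0.0682] [0.5086 0.0949] [0.5009 0.0816]
0.092 20 [0.4934 0.0679] [0.5088 0.0948] [0.5011 0.0814]
0.098 27 [0.49   0.0701] [0.516  0.0949] [0.503  0.0825]
0.104 38 [0.4838 0.0685] [0.5231 0.0958] [0.5035 0.0822]
0.11 47 [0.4833 0.0566] [0.5236 0.0971] [0.5034 0.0769]
0.116 48 [0.4825 0.0604] [0.5234 0.0949] [0.5029 0.0777]
0.122 91 [0.4827 0.0345] [0.5237 0.0947] [0.5032 0.0646]
0.128 47 [0.4829 0.0392] [0.523  0.0932] [0.5029 0.0662]
```

View pics/s5.png

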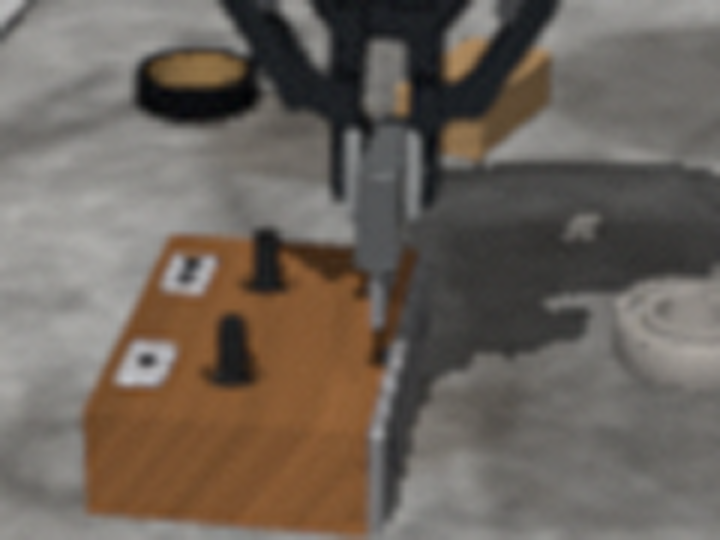

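The tongue at (378,305) hangs above the slot at (380,350), aligned with the lip to within about 1 mm. I'll apply a small correction and lower it in stages.

Emit:
{"fn": "jog_arm", "kwargs": {"offset": [[-0.1, -0.05, 0.5], [-0.1, -0.05, 1.0], [-0.1, -0.05, 1.2], [-0.1, -0.05, 1.4], [-0.1, -0.05, 1.6], [-0.1, -0.05, 1.8], [-0.1, -0.05, 2.0], [-0.1, -0.05, 2.2], [-0.1, -0.05, 2.2]], "angular": [[0, 0, 0], [0, 0, 0], [0, 0, 0], [0, 0, 0], [0, 0, 0], [0, 0, 0], [0, 0, 0], [0, 0, 0], [0, 0, 0]], "hand": [0, 0, 0, 0, 0, 0, 0, 0, 0]}}

```text
time: 16.7
ee_pos: [0.5035, 0.0638, 0.0849]
tool_rot: [-2.13, -2.309, 0.001]
ft_force: [-0.6, 0.0, -1.0]
gripper_width: 0.0148
grip_force: 80.0
```

Emit:
{"fn": "jog_arm", "kwargs": {"offset": [[0.0, 0.05, 0.4], [0, 0.05, 0.7], [0, 0.05, 0.9], [0, 0.05, 1.1], [0, 0.05, 1.3], [0, 0.05, 1.4], [0, 0.05, 1.5], [0, 0.05, 1.6], [0, 0.05, 1.6], [0, 0.05, 1.6]], "angular": [[0, 0, 0], [0, 0, 0], [0, 0, 0], [0, 0, 0], [0, 0, 0], [0, 0, 0], [0, 0, 0], [0, 0, 0], [0, 0, 0], [0, 0, 0]], "hand": [0, 0, 0, 0, 0, 0, 0, 0, 0, 0]}}

```text
time: 17.53
ee_pos: [0.5043, 0.0638, 0.0703]
tool_rot: [-2.129, -2.309, 0.001]
ft_force: [-3.4, 0.7, 7.1]
gripper_width: 0.0146
grip_force: 81.1
```

Emit:
{"fn": "jog_arm", "kwargs": {"offset": [[0, 0, 0.1], [0, 0, 0.2], [0, 0, 0.3], [0, 0, 0.4], [0, 0, 0.4], [0, 0, 0.4]], "angular": [[0, 0, 0], [0, 0, 0], [0, 0, 0], [0, 0, 0], [0, 0, 0], [0, 0, 0]], "hand": [0, 0, 0, 0, 0, 0]}}

```text
time: 18.03
ee_pos: [0.5044, 0.0638, 0.0668]
tool_rot: [-2.129, -2.309, 0.001]
ft_force: [-5.3, 0.6, 9.8]
gripper_width: 0.0147
grip_force: 81.5
```

Emit:
{"fn": "jog_arm", "kwargs": {"offset": [[0, -0.05, 0.1], [0, -0.05, 0.15], [0, -0.05, 0.2], [0, -0.05, 0.2], [0, -0.05, 0.2], [0, -0.05, 0.2]], "angular": [[0, 0, 0], [0, 0, 0], [0, 0, 0], [0, 0, 0], [0, 0, 0], [0, 0, 0]], "hand": [0, 0, 0, 0, 0, 0]}}

```text
time: 18.53
ee_pos: [0.5044, 0.0638, 0.0665]
tool_rot: [-2.129, -2.309, 0.001]
ft_force: [-8.7, 0.8, 18.4]
gripper_width: 0.0147
grip_force: 82.9
```

The force jumped from 10 to 18 N with almost no further travel, so the shoulders have met the top. I'll check by picture.

```bash
python3 - <<'E'
from h import *
np.set_printoptions(precision=4,suppress=True)
p,d=capture("side"); s=status.state(); R=Ro.from_rotvec(s["tool_rot"]).as_matrix(); print(s["time"],s["ee_pos"],s["ft_force"],s["ft_torque"],R[:,2])
P=cloud("side",d,np.ones(d.shape,bool))
Q=P[(abs(P[:,0]-.505)<.04)&(abs(P[:,1]-.064)<.05)&(P[:,2]>.042)&(P[:,2]<.1)]
for lo in np.arange(.042,.1,.004):
    q=Q[(Q[:,2]>lo)&(Q[:,2]<lo+.004)&(Q[:,1]>.085)&(Q[:,1]<.1)]
    if len(q): print(round(lo,3),len(q),q.min(0)[:2],q.max(0)[:2])
for c in((.555,.109),(.5617,.028)):
    Q=P[(np.hypot(P[:,0]-c[0],P[:,1]-c[1])<.02)&(P[:,2]>.05)&(P[:,2]<.1)]; print(len(Q),Q[:,2].max())
u,v=px("side",[.52,.07,.06]).astype(int)
cv2.imwrite("pics/s6.png",cv2.resize(p[v-45:v+45,u-60:u+60,::-1],None,fx=6,fy=6,interpolation=cv2.INTER_CUBIC))
E
```

```text
18.5833 [0.5044 0.0639 0.0665] [-8.1387  1.2885 17.8907] [ 0.0652  1.5721 -0.0402] [-0.0011 -0.0001 -1.    ]
0.042 42 [0.4917 0.0851] [0.5433 0.0997]
0.046 34 [0.4921 0.0861] [0.5442 0.0994]
0.05 11 [0.4926 0.0894] [0.5092 0.0939]
0.054 12 [0.4926 0.09  ] [0.509  0.0944]
0.058 15 [0.4923 0.0904] [0.5092 0.0941]
0.062 10 [0.4926 0.0878] [0.5092 0.0936]
0.066 12 [0.4927 0.091 ] [0.5085 0.0944]
0.07 12 [0.4926 0.0896] [0.5093 0.0956]
0.074 13 [0.4926 0.0891] [0.5092 0.0951]
0.078 16 [0.4928 0.0888] [0.509  0.0946]
0.082 12 [0.4933 0.0852] [0.5089 0.0944]
0.086 5 [0.4941 0.0853] [0.5065 0.0928]
47 0.0692044375027883
40 0.06893196614158772
```

View pics/s6.png

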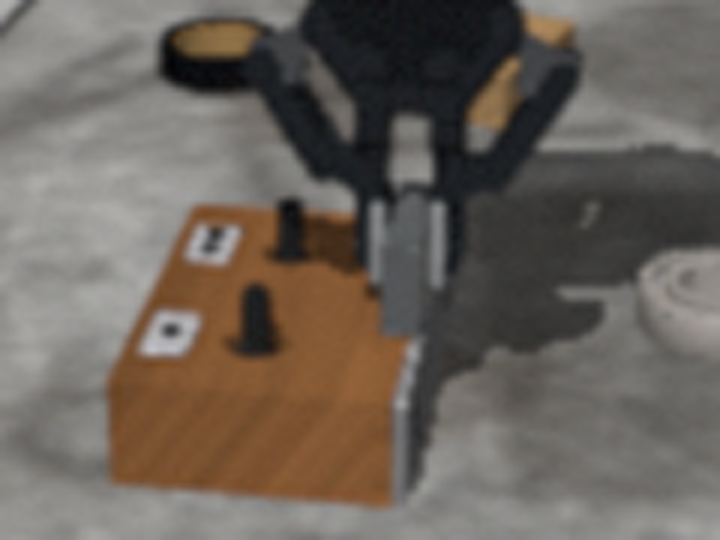

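The picture shows the holder upright behind the lip at (403,265), with its shoulders down on the top and both bolts standing. I'll add a small extra push for margin and let it settle.

Emit:
{"fn": "jog_arm", "kwargs": {"offset": [[0, 0, 0.05], [0, 0, 0.1], [0, 0, 0.1], [0, 0, 0.1], [0, 0, 0.1], [0, 0, 0.1], [0, 0, 0.1], [0, 0, 0.1]], "angular": [[0, 0, 0], [0, 0, 0], [0, 0, 0], [0, 0, 0], [0, 0, 0], [0, 0, 0], [0, 0, 0], [0, 0, 0]], "hand": [0, 0, 0, 0, 0, 0, 0, 0]}}

```text
time: 19.25
ee_pos: [0.5044, 0.0638, 0.0665]
tool_rot: [-2.129, -2.309, 0.002]
ft_force: [-11.6, 0.8, 24.1]
gripper_width: 0.0147
grip_force: 83.7
```

Pushing 6 N harder moved it no further, so it's home and solid. Handing in.

```bash
python3 -c "
from h import *
print(job.hand_in()); s=status.state(); print(s['time'],s['ee_pos'],s['ft_force'])"
```

```text
the job is handed in; nothing more can be done
None
the job is handed in; nothing more can be done
```

I handed the job in at about 19 s: both bolts stand head down in their pockets (one-stud first, then two-stud), and the label holder is behind the lip with its card facing out, still held pressed home at about 24 N.

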